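# Set a board in the scan gate and hold the enabling plunger

## Task

Take the circuit module with the red heat sink out of the black tray and set it down gently (not dropped), right side up, on the light blue mat midway between the two sensor pillars and in line with them, its long sides facing the pillars; let go of it and leave everything else where it is. Then press the yellow spring-loaded enabling plunger half way down with the gripper, 10 mm of its 20 mm travel, where the green band on its stem sinks into the collar, and never push it through to the bottom stop, which trips the scan. Finish while holding it pressed there: do not let go.

Things in the scene. Friction and masses are not known exactly. Their poses are not given: they have to be found in the camera images.
- module: Module to scan: green board 80 x 50 x 4 mm; at its centre a red finned heat sink 40 (x) x 30 (y) mm, top 34 mm above the underside: grip this. Gold pins 17 mm high along the +x end, parts 10 mm high at the other. 0.11 kg. Origin: centre of underside; x along the long side, z up. Starts in any of the tray's three bays, underside 4 mm above the table.
- tray: Black tray fixed to the bench, 110 (x) x 210 (y) x 10 mm high, walls 4 mm, left or right of the console, three bays side by side along y at 68 mm pitch, each holding one module lengthwise along x. Inner floor 4 mm above the table. Origin: centre of its underside.
- spare1: Another module, same shape as the red one (80 x 50 mm green circuit board 4 mm thick carrying at its centre a finned heat sink 40 (x) x 30 (y) mm, 30 mm tall, so its top is 34 mm above the underside) but with a black heat sink; stays in its bay. Origin as for the module.
- spare2: A second module with a black heat sink, same shape; stays in its bay. Origin as for the module.
- mat: Light blue mat, 210 (x) x 280 (y) mm, 2 mm thick, fixed flat on the bench on the side opposite to the tray. Origin: centre of its underside. The pillars need not stand centred on it.
- gate: The pair of grey sensor pillars with black tops, fixed on the mat: each 36 mm in diameter at the foot, 55 mm tall, at y = -100 and +100 mm in this frame (200 mm between their axes). Origin: midway between them on the mat's upper face (2 mm above the table); y along the line between them, z up. The module belongs at this origin with its long side (module x) along this x, either way round.
- console: Grey control box fixed to the bench, 100 x 90 mm, 50 mm high, with a dark steel collar 44 mm in diameter on top up to 58 mm above the table, out of which the plunger stands. Origin: centre of its underside, straight below the plunger.
- plunger_top (a point): Centre of the flat top of the yellow plunger cap (52 mm in diameter, 14 mm thick), 96 mm above the table when released; it sinks straight down with the plunger. Below the cap the stem (26 mm diameter) shows, from the collar up: white 0 to 7 mm, green 7 to 13 mm, red 13 to 24 mm; pressing sinks the bands into the collar.
- plunger (a joint): How far the plunger is pressed, in m: 0 released, 0.020 at the bottom stop; half way is 0.010. The spring returns it when let go: 4 N to start it, about 10 N at half way, 16 N at the bottom.
- screwdriver: Screwdriver lying on the bench beyond the work area. A bystander.
- tape: Yellow roll of tape lying flat, 68 mm across, 18 mm high. A bystander.
- bottle: Small blue bottle with white cap, 44 mm across, 100 mm tall. A bystander.
- loupe: Black inspection loupe standing at the left side, 44 mm across, 40 mm tall. A bystander.
- cup: White cup at the right side, 72 mm across, 85 mm tall. A bystander.
Things that resemble listed ones, but are neither listed nor needed, are in the scene too. Leave any brown look-alike of the console alone.

How it is judged:
On the way, in this order (a step that is already met when the one before it is completed fails the run):
1. the red module lies right side up on the mat midway between the pillars, square to them, and has been let go (x of module in the frame of gate between -0.018 and 0.018 m and y of module in the frame of gate between -0.015 and 0.015 m and z of module in the frame of gate between -0.004 and 0.004 m and angle between the x axis of module and the x axis of gate, either way round below 0.25 rad and angle between module's own z axis and vertical below 0.12 rad and linear speed of module below 0.02 m/s and contact force between each of the arm, the fingers and module below 0.05 N), for 0.3 s.
2. the plunger is held about half way down by the robot (value of joint plunger between 0.0065 and 0.0135 m and contact force between any of the fingers, the arm and plunger above 3 N), for 0.3 s.
At the end, for the whole second after the job is handed in: Through the last second the robot holds the plunger 6.5 to 13.5 mm down with over 3 N; the red module lies flat, still and untouched on the mat, centred between the pillars within 15 mm along their line and 18 mm across it, its long side square to the line within 0.25 rad (all of step 1 and all of step 2); the arm keeps its last pose, push and grip.
It fails at once if the plunger is pushed through to its bottom stop (past 18.5 mm) (value of joint plunger above 0.0185 m).
It fails at once if the red module is dropped or slammed down (faster than 0.6 m/s within 20 mm of the table) (height (world z) of module below 0.02 m and linear speed of module above 0.6 m/s).
It fails at once if another module or a bystander is shifted by more than 30 mm (distance of any of spare1, spare2, screwdriver, tape, bottle, loupe, cup from where it was at the start of the episode above 0.03 m).
It also fails if it takes over 51 s, if anything falls off the work surface, if the arm or the gripper's body presses on something with over 40 N, if the wrist force passes 120 N, or if a joint passes its speed limit or range.

## Robot

A 6-joint arm with a two-finger parallel gripper is mounted at the origin on the work surface. World frame = base frame: x ahead of the robot, y to its left, z up, the work surface at z = 0. Lengths are in m, angles in rad, forces in N, time in s.
With the tool pointing down it reaches from about 0.3 to 0.875 m from the base axis. Payload 6.4 kg.
Tool frame: the origin (TCP) lies midway between the tips of the shut fingers; the grasp point (between the pads) lies 19 mm behind it; z points along the fingers, y is the direction in which the jaws open and shut (so a half turn about z gives the same grasp; the last joint's range is limited). The gripper opens to 85 mm and grips with 20 to 120 N. Pads are 22 mm wide; open, the fingers measure 114 mm over their backs; the gripper's body (76 mm by 85 mm) begins 54 mm behind the grasp point. The pads swing forward as they close: fully open they stand 13 mm farther back than shut.
Start: joints at [1.143, 0.181, 1.607, -0, 1.354, -0.206], TCP at [0.126, 0.561, 0.231] pointing down, gripper open.
Joint ranges: [-2.99, 2.99], [-0.89, 2.07], [0.3, 2.58], [-1.14, 4.28], [0, 2.63], [-3.12, 3.12]. Speed limits (rad/s): [2.57, 2.57, 3.01, 3.14, 3.14, 3.14].

## Interface

Orientations are given as a unit quaternion [w, x, y, z].
In Python, from bench import ctrl, optics, ticket gives the robot as it stands. The module is installed in compiled form; this text tells all that it offers.
- The arm moves only by the tool step_arm, never from a script. Its argument "targets" is text: rows parted by semicolons, each of 6 numbers parted by spaces: the shift along the tool's x, y, z in mm, then the turn, a rotation vector about the tool's x, y, z in rad. In form: dx dy dz rx ry rz; .... A call has 1 to 8 rows; each row is the pose to reach, as a shift and turn from the pose commanded when the call began, along the tool's axes at that moment; what a row does not reach only later rows make up. A row lasts 1/8 s, in which the tool goes at most 62.5 mm and 10.7 degrees, less where a joint would pass 70% of its speed; a pose out of reach is approached as far as the arm can. A call with a gripper value outside its range is refused whole. "grip" is the opening in per cent of the stroke, from 0 (shut) to 100 (fully open), set as the call begins (left out, the last holds). The fingers move at their own pace and stop on an object; the grip force is fixed at half the most. Time passes only in rows, so rows that repeat a pose let the fingers close. It gives the time, the measured TCP pose, the force and the opening at its end, in the units of the state.
- ctrl.get_obs(): the state, without advancing time (a new reading comes with each control period).
- optics.camera(name): name is "scene" or "side" or "wrist"; returns a dict with "image" (400x640x3 uint8, red, green, blue), "mtx" (3x3 intrinsics, pixels), "xyz" and "orientation" of the camera in the world. Camera axes: x right, y up, looking along -z (the intrinsics and any distortion apply to the point x, -y, -z); pixel columns grow to the right and rows downward; lengths in m; the calibration is good to about 2 mm. A picture is of the moment at which its call begins. There is no depth.
- ticket.hand_in(): hands the job in, once; it reports no verdict.
The state is a dict: "time_s": time; "q": joint angles; "dq": joint speeds; "joint_efforts": joint torques, N m; "eef_pos": TCP position; "eef_rot": TCP orientation; "wrist_force": force on the tool from outside, world axes, zero at the start; "torque": the same for the moment, N m; "opening": opening from 0.0 (shut) to 1.0 (fully open).
Only numpy, scipy, OpenCV 4.12 (cv2) and the standard library are available. Lean on these libraries where they do the work, as an engineer would, in place of code of your own. Each camera call takes 0.05 s, during which the arm holds its last target.

## Working session

There is one attempt and no reset: what is moved stays moved. The work goes in short steps, Python scripts to look and compute and a tool call to move; the robot and the scene stay as the last step left them, time stands still between calls to the robot, and variables do not carry over. Pictures are saved under pics/ and viewed, and the job is handed in when it is done.

Besides the shell and the picture viewer there is one more tool, called after "Call:" by a JSON object that holds its "method" and its "body", one argument or row to a line. step_arm: Moves the arm, as the interface text tells. Its arguments: {"type":"object","properties":{"targets":{"type":"string"},"grip":{"type":"number"}},"required":["targets"]}

```bash
mkdir -p pics; cat > h.py <<'E'
import numpy as np,cv2
from scipy.spatial.transform import Rotation as R
from bench import ctrl,optics,ticket
def snap(n,tag):
    d=optics.camera(n); cv2.imwrite(f'pics/{tag}.png',cv2.cvtColor(d['image'],cv2.COLOR_RGB2BGR))
    np.savez(f'pics/{tag}.npz',**{k:np.array(v) for k,v in d.items()}); return d
def load(t): return dict(np.load(f'pics/{t}.npz'))
def rot(q): return R.from_quat([q[1],q[2],q[3],q[0]])
def ray(d,u,v):
    p=np.linalg.inv(d['mtx'])@[u,v,1]; return rot(d['orientation']).apply([p[0],-p[1],-p[2]])
def at(d,u,v,z):
    r=ray(d,u,v); c=np.array(d['xyz']); return c+r*(z-c[2])/r[2]
def proj(d,P):
    p=rot(d['orientation']).inv().apply(np.array(P)-d['xyz']); p=np.array([p[0],-p[1],-p[2]]); q=d['mtx']@p; return q[:2]/q[2]
def crop(t,x0,y0,x1,y1,s):
    im=cv2.imread(f'pics/{t}.png')[y0:y1,x0:x1]; cv2.imwrite(f'pics/{t}_c{x0}_{y0}.png',cv2.resize(im,None,fx=s,fy=s,interpolation=cv2.INTER_CUBIC))
E
python3 - <<'E'
from h import *
for n in ['scene','side','wrist']:
    d=snap(n,n+'0'); print(n,[k for k in d],d['xyz'],d['orientation'],d['mtx'])
print(ctrl.get_obs())
E
```

```text
scene ['image', 'mtx', 'xyz', 'orientation'] [1.00563806 0.70713025 1.13009334] [0.28841975 0.09909769 0.3202194  0.89691317] [[447.9664679    0.         317.67694653]
 [  0.         447.9664679  195.93195143]
 [  0.           0.           1.        ]]
side ['image', 'mtx', 'xyz', 'orientation'] [ 0.0360974  -0.78081264  0.79076238] [ 0.86069527  0.42023185 -0.12611296 -0.25827189] [[367.87415295   0.         319.85169448]
 [  0.         367.87415295 196.3776395 ]
 [  0.           0.           1.        ]]
wrist ['image', 'mtx', 'xyz', 'orientation'] [0.05314563 0.57636415 0.37427677] [ 0.77281776 -0.11622092 -0.09199152  0.61707614] [[353.39704128   0.         319.46191089]
 [  0.         353.39704128 204.15252172]
 [  0.           0.           1.        ]]
{'time_s': 0.15, 'q': array([ 1.14271958e+00,  1.81425702e-01,  1.60773945e+00,  4.10524572e-06,
        1.35380585e+00, -2.06310737e-01]), 'dq': array([-0.00126626, -0.0018513 , -0.00202311,  0.00081071, -0.00106253,
       -0.00038159]), 'joint_efforts': array([ 1.80366027e-03, -4.45259786e+01, -3.51692355e+01, -2.74641052e-04,
        5.64036600e-03,  6.11619589e-05]), 'eef_pos': array([0.12628672, 0.56054052, 0.23057879]), 'eef_rot': array([-2.16859057e-04,  1.10656339e-01,  9.93858491e-01, -6.54170374e-04]), 'wrist_force': array([-0.73816507, -0.92529038,  0.31305378]), 'torque': array([-0.0017507 ,  0.0499082 ,  0.01737063]), 'opening': 1.0028940598950962}
```

View pics/scene0.png

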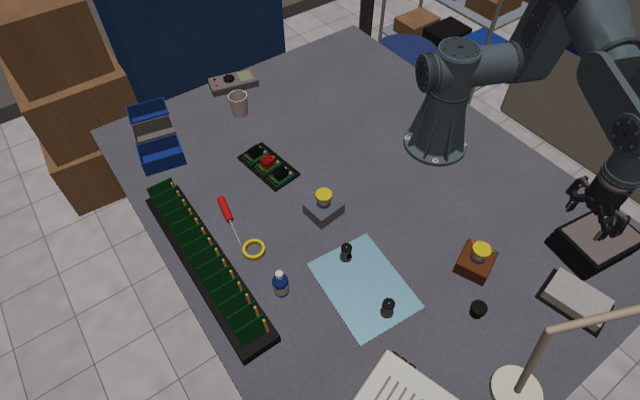

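View pics/side0.png

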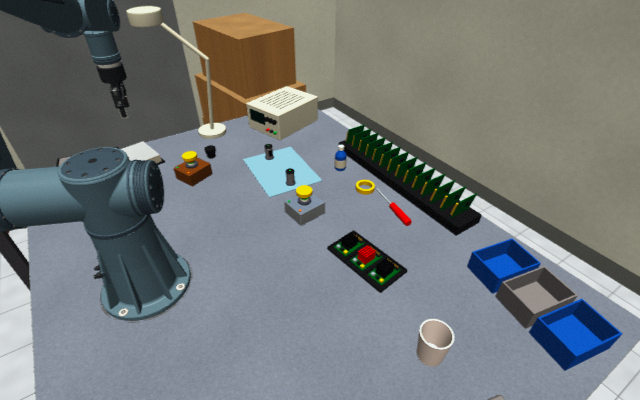

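View pics/wrist0.png

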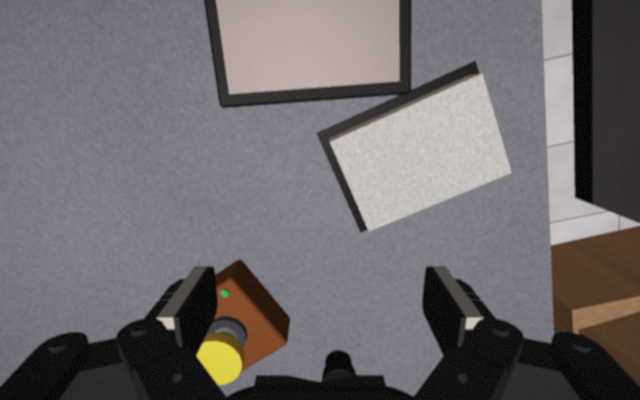

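The scene view shows the red heat sink at about (267,160) in the tray's middle bay, the grey console at (324,205), and the pillars at (346,250) and (388,307). The brown look-alike is at (476,258). Next I'll enlarge these.

```bash
python3 - <<'E'
from h import *
crop('scene0',228,130,308,195,9); crop('scene0',295,180,435,350,4.5*0.75)
crop('side0',320,225,415,295,8); crop('side0',240,140,340,230,6.5)
E
```

```text
(no output)
```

View pics/scene0_c228_130.png

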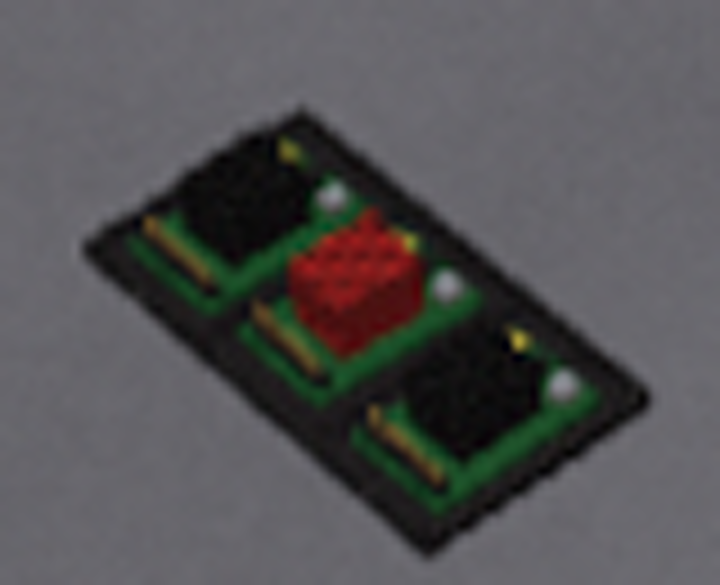

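View pics/scene0_c295_180.png

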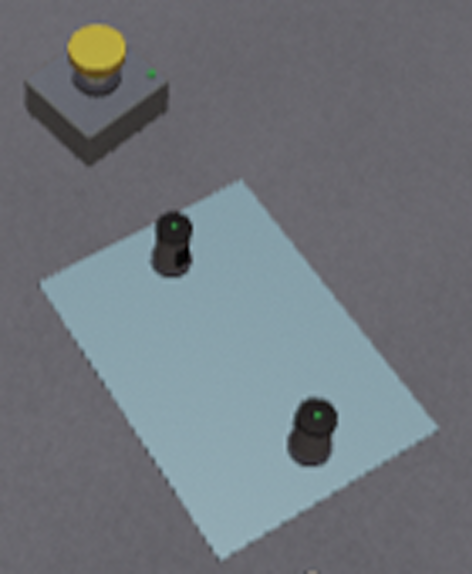

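View pics/side0_c320_225.png

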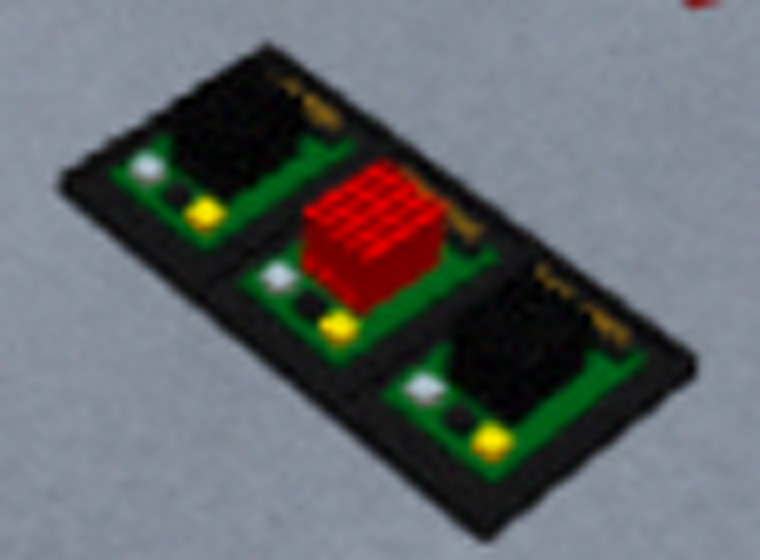

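View pics/side0_c240_140.png

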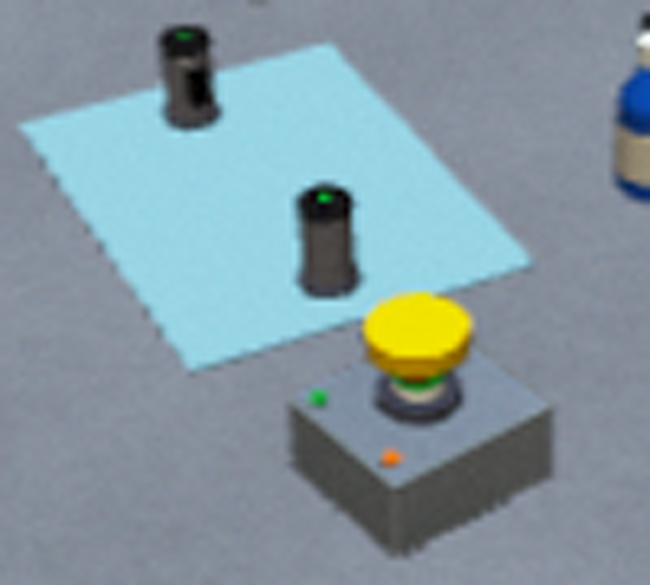

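```bash
python3 - <<'E'
from h import *
np.set_printoptions(precision=4,suppress=True)
S=load('scene0');D=load('side0')
a=lambda p,o,s:(np.array(p)+.5)/s+o-.5
def go(nm,d,pts,o,s,z):
    P=np.array([at(d,*a(p,o,s),z) for p in pts]); print(nm,P[:,:2].tolist().__repr__() if 0 else P[:,:2].round(4).tolist()); return P
def info(C):
    c=C.mean(0); print('  ctr',c, [np.linalg.norm(C[i]-C[(i+1)%4]).round(4) for i in range(4)],[np.degrees(np.arctan2(*(C[(i+1)%4]-C[i])[[1,0]])).round(1) for i in range(4)])
info(go('tray S',S,[(303,110),(88,250),(430,553),(648,400)],(228,130),9,.01))
info(go('tray D',D,[(268,45),(62,183),(487,540),(693,365)],(320,225),8,.01))
info(go('red top D',D,[(388,160),(303,212),(360,258),(445,207)],(320,225),8,.038))
info(go('red top S',S,[(372,210),(290,265),(345,318),(423,262)],(228,130),9,.038))
for n,d,o,s,pl,pg in[('S',S,(295,180),3.375,[(174,227),(317,415)],(97,48)),('D',D,(240,140),6.5,[(185,40),(326,200)],(418,322))]:
    P=go('pillars '+n,d,pl,o,s,.057); v=P[1]-P[0]; print('  mid',P.mean(0),np.linalg.norm(v),np.degrees(np.arctan2(v[1],v[0])))
    go('plunger '+n,d,[pg],o,s,.096)
info(go('mat S',S,[(242,180),(40,285),(222,558),(437,428)],(295,180),3.375,.002))
info(go('mat D',D,[(333,42),(20,125),(190,370),(532,263)],(240,140),6.5,.002))
E
```

```text
tray S [[0.5006, -0.3622], [0.6078, -0.3444], [0.5817, -0.1378], [0.4761, -0.1532]]
  ctr [ 0.5415 -0.2494  0.01  ] [np.float64(0.1087), np.float64(0.2083), np.float64(0.1067), np.float64(0.2105)] [np.float64(9.4), np.float64(97.2), np.float64(-171.7), np.float64(-83.3)]
tray D [[0.5794, -0.1433], [0.4716, -0.1602], [0.4965, -0.3676], [0.6037, -0.3506]]
  ctr [ 0.5378 -0.2554  0.01  ] [np.float64(0.1091), np.float64(0.2089), np.float64(0.1086), np.float64(0.2088)] [np.float64(-171.1), np.float64(-83.2), np.float64(9.0), np.float64(96.7)]
red top D [[0.5593, -0.2371], [0.5184, -0.2404], [0.5214, -0.2682], [0.5613, -0.2659]]
  ctr [ 0.5401 -0.2529  0.038 ] [np.float64(0.041), np.float64(0.028), np.float64(0.04), np.float64(0.0289)] [np.float64(-175.4), np.float64(-83.8), np.float64(3.4), np.float64(94.1)]
red top S [[0.52, -0.2734], [0.5601, -0.2668], [0.5575, -0.2314], [0.5188, -0.2388]]
  ctr [ 0.5391 -0.2526  0.038 ] [np.float64(0.0406), np.float64(0.0355), np.float64(0.0394), np.float64(0.0346)] [np.float64(9.4), np.float64(94.1), np.float64(-169.1), np.float64(-88.0)]
pillars S [[0.5465, 0.1896], [0.5619, 0.388]]
  mid [0.5542 0.2888 0.057 ] 0.1989278911763149 85.54758167703736
plunger S [[0.5037, 0.0207]]
pillars D [[0.5623, 0.3876], [0.5475, 0.1897]]
  mid [0.5549 0.2887 0.057 ] 0.19847152608357566 -94.27285071566801
plunger D [[0.5051, 0.0215]]
mat S [[0.4426, 0.1594], [0.652, 0.1424], [0.6749, 0.418], [0.4688, 0.4361]]
  ctr [0.5596 0.289  0.002 ] [np.float64(0.2101), np.float64(0.2766), np.float64(0.2069), np.float64(0.2779)] [np.float64(-4.6), np.float64(85.3), np.float64(175.0), np.float64(-95.4)]
mat D [[0.681, 0.4199], [0.4693, 0.4385], [0.444, 0.1608], [0.6518, 0.1422]]
  ctr [0.5615 0.2903 0.002 ] [np.float64(0.2124), np.float64(0.2789), np.float64(0.2086), np.float64(0.2792)] [np.float64(175.0), np.float64(-95.2), np.float64(-5.1), np.float64(84.0)]
```

The two cameras agree within about 4 mm: module about (0.540, -0.2525) with yaw about 8°, gate about (0.5546, 0.2888) with yaw about -4.5°, plunger (0.504, 0.021). Sizes match too: tray 109x209 mm, pillar spacing 199 mm. I'll grip across y with the jaws part open, because fully open fingers would hit the neighbouring heat sinks.

```bash
cat >> h.py <<'E'
def plan(x,y,z,yyaw):
    o=ctrl.get_obs(); r=rot(o['eef_rot']); p=np.array(o['eef_pos'])
    d=r.inv().apply(np.array([x,y,z])-p)*1e3
    t=np.radians(yyaw); Y=np.array([np.cos(t),np.sin(t),0]);Z=np.array([0,0,-1.]);X=np.cross(Y,Z)
    T=R.from_matrix(np.array([X,Y,Z]).T); rv=(r.inv()*T).as_rotvec()
    print('goal',[x,y,z,yyaw],'t',round(o['time_s'],2),'p',p.round(4),'shift',d.round(1),'dist',np.linalg.norm(d).round(1),'turn',rv.round(4),'open',round(o['opening'],3),'q',o['q'].round(2),'F',o['wrist_force'].round(2))
E
python3 - <<'E'
from h import *
plan(.5,.15,.23,98); plan(.54,-.2525,.20,98)
E
```

```text
goal [0.5, 0.15, 0.23, 98] t 0.15 p [0.1263 0.5605 0.2306] shift [-454.9 -318.3    0.9] dist 555.2 turn [-0.0013 -0.0005 -0.3614] open 1.003 q [ 1.14  0.18  1.61  0.    1.35 -0.21] F [-0.74 -0.93  0.31]
goal [0.54, -0.2525, 0.2, 98] t 0.15 p [0.1263 0.5605 0.2306] shift [-582.4 -702.1   31.4] dist 912.8 turn [-0.0013 -0.0005 -0.3614] open 1.003 q [ 1.14  0.18  1.61  0.    1.35 -0.21] F [-0.74 -0.93  0.31]
```

Call:
{"method": "step_arm", "body": {
  "targets": "-40 -28 0 0 0 -0.04; -85 -60 0 0 0 -0.08; -130 -91 0 0 0 -0.12; -175 -122 0 0 0 -0.16; -220 -154 0 0 0 -0.2; -265 -185 0 0 0 -0.24; -310 -217 0 0 0 -0.28; -355 -248 0 0 0 -0.3",
  "grip": 55
}}

```text
time_s: 1.15
eef_pos: [0.4191, 0.2394, 0.2313]
eef_rot: [0.0, -0.039, 0.999, 0.0]
wrist_force: [0.2, -0.1, -0.2]
opening: 0.549
```

```bash
python3 - <<'E'
from h import *
plan(.54,-.2525,.20,98)
E
```

```text
goal [0.54, -0.2525, 0.2, 98] t 1.15 p [0.4191 0.2394 0.2313] shift [ -81.7 -499.9   31.2] dist 507.5 turn [ 0.0001  0.0001 -0.0607] open 0.549 q [ 0.27 -0.03  1.83  0.    1.34 -1.38] F [ 0.17 -0.12 -0.19]
```

Call:
{"method": "step_arm", "body": {
  "targets": "-9 -55 3 0 0 -0.01; -18 -110 7 0 0 -0.02; -27 -165 10 0 0 -0.03; -36 -220 14 0 0 -0.03; -45 -275 17 0 0 -0.04; -54 -330 21 0 0 -0.05; -63 -385 24 0 0 -0.06; -72 -440 28 0 0 -0.06"
}}

```text
time_s: 2.15
eef_pos: [0.5245, -0.194, 0.2031]
eef_rot: [0.0, -0.069, 0.998, 0.0]
wrist_force: [1.2, 0.7, -1.2]
opening: 0.551
```

```bash
python3 - <<'E'
from h import *
plan(.54,-.2525,.16,98); snap('wrist','w1')
E
```

```text
goal [0.54, -0.2525, 0.16, 98] t 2.15 p [ 0.5245 -0.194   0.2031] shift [ -7.3 -60.1  43. ] dist 74.3 turn [ 0.0002  0.0001 -0.0016] open 0.551 q [-0.57  0.17  1.68  0.    1.29 -2.28] F [ 1.25  0.68 -1.17]
```

View pics/w1.png

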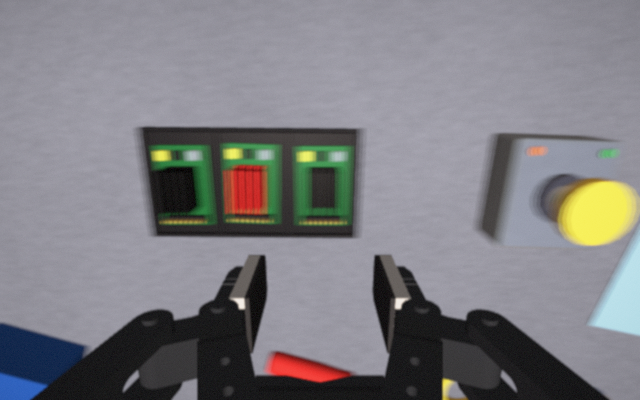

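The wrist view, still slightly blurred by motion, shows the red sink at about (247,190) in the middle bay. I'll move above it and measure again once the arm is still.

Call:
{"method": "step_arm", "body": {
  "targets": "-4 -30 20 0 0 0; -7 -60 30 0 0 0; -7 -60 43 0 0 0; -7 -60 43 0 0 0; -7 -60 43 0 0 0"
}}

```text
time_s: 2.82
eef_pos: [0.5396, -0.2496, 0.1605]
eef_rot: [-0.0, -0.07, 0.998, 0.0]
wrist_force: [0.4, 0.6, 0.7]
opening: 0.549
```

```bash
python3 - <<'E'
from h import *
plan(.54,-.2525,.012,98); d=snap('wrist','w2'); crop('w2',180,120,460,400,2)
print(d['xyz'],proj(d,[.54,-.2525,.038]))
E
```

```text
goal [0.54, -0.2525, 0.012, 98] t 2.83 p [ 0.5396 -0.2496  0.1605] shift [ -0.   -3.  148.5] dist 148.6 turn [ 0.0002 -0.     -0.0005] open 0.549 q [-0.63  0.29  1.62  0.    1.23 -2.34] F [0.45 0.64 0.68]
[ 0.46527423 -0.26077326  0.30433668] [316.64435473 196.03483288]
```

View pics/w2_c180_120.png

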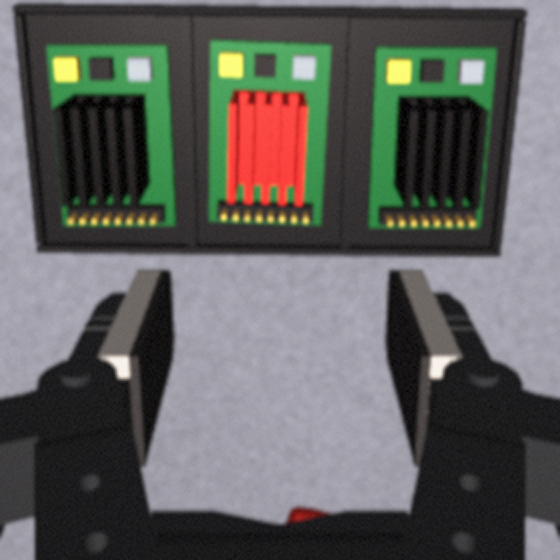

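```bash
python3 - <<'E'
from h import *
d=load('w2')
f=lambda l,z:np.array([at(d,180+u/2,120+v/2,z)[:2] for u,v in l])
for n,l,z in[('sink far',[(228,207),(305,207)],.038),('board',[(210,40),(331,45),(322,228),(209,222)],.008),('tray',[(16,6),(526,10),(500,252),(38,250)],.01)]:
    P=f(l,z); print(n,P.round(4).tolist(),P.mean(0).round(4))
E
```

```text
sink far [[0.5652, -0.2674], [0.5609, -0.2368]] [ 0.563  -0.2521]
board [[0.5041, -0.2841], [0.4992, -0.234], [0.5806, -0.2251], [0.5847, -0.2758]] [ 0.5422 -0.2547]
tray [[0.501, -0.3636], [0.4741, -0.1577], [0.5803, -0.1438], [0.6079, -0.3507]] [ 0.5409 -0.2539]
```

Call:
{"method": "step_arm", "body": {
  "targets": "-1 -4 25 0 0 0.01; -1 -4 50 0 0 0.01; -1 -4 75 0 0 0.01; -1 -4 95 0 0 0.01; -1 -4 110 0 0 0.01; -1 -4 120 0 0 0.01; -1 -4 120 0 0 0.01"
}}

```text
time_s: 3.75
eef_pos: [0.5408, -0.2542, 0.0397]
eef_rot: [-0.0, -0.064, 0.998, 0.0]
wrist_force: [-0.3, 0.7, -0.4]
opening: 0.55
```

```bash
python3 - <<'E'
from h import *
plan(.541,-.2535,.012,97.4); d=snap('wrist','w3');snap('side','s3'); crop('s3',300,180,440,300,5)
E
```

```text
goal [0.541, -0.2535, 0.012, 97.4] t 3.75 p [ 0.5408 -0.2542  0.0397] shift [-0.3  0.6 27.7] dist 27.7 turn [ 0.0007 -0.0008 -0.0009] open 0.55 q [-0.64  0.46  1.67 -0.    1.01 -2.34] F [-0.34  0.65 -0.43]
```

View pics/w3.png

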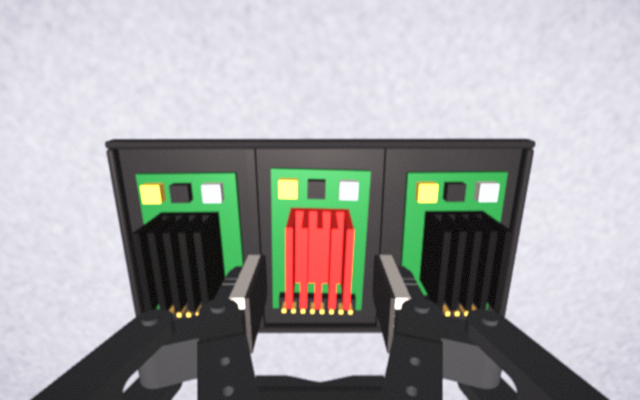

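View pics/s3_c300_180.png

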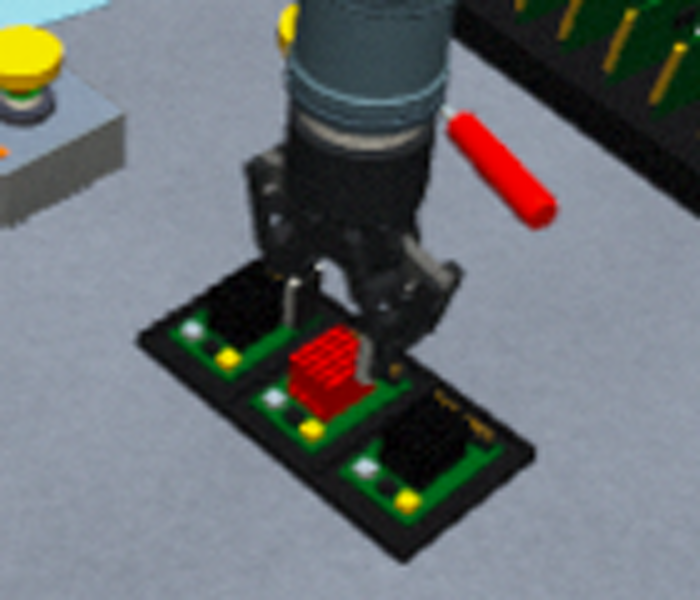

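The sink (about 285–355 px) is centred between the pads (inner faces about 250 and 388), and the tips haven't reached the neighbours. I'll narrow the jaws a little and descend.

Call:
{"method": "step_arm", "body": {
  "targets": "0 0 3 0 0 0; 0 0 8 0 0 0; 0 0 14 0 0 0; 0 0 20 0 0 0; 0 0 25 0 0 0; 0 0 27 0 0 0; 0 0 27 0 0 0",
  "grip": 48
}}

```text
time_s: 4.72
eef_pos: [0.541, -0.2544, 0.0131]
eef_rot: [-0.0, -0.064, 0.998, 0.0]
wrist_force: [-0.3, 0.1, -0.5]
opening: 0.481
```

```bash
python3 - <<'E'
from h import *
plan(.541,-.2535,.012,97.4); d=snap('wrist','w4');snap('side','s4'); crop('s4',330,210,430,300,7)
E
```

```text
goal [0.541, -0.2535, 0.012, 97.4] t 4.72 p [ 0.541  -0.2544  0.0131] shift [-0.1  0.8  1.1] dist 1.4 turn [ 0.0002 -0.0002 -0.001 ] open 0.481 q [-0.64  0.51  1.67 -0.    0.96 -2.34] F [-0.26  0.1  -0.54]
```

View pics/w4.png

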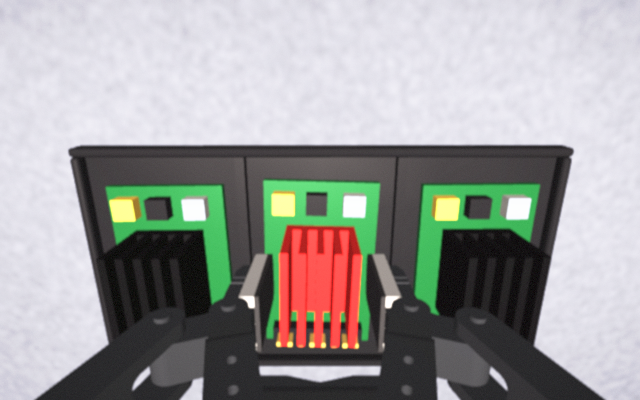

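View pics/s4_c330_210.png

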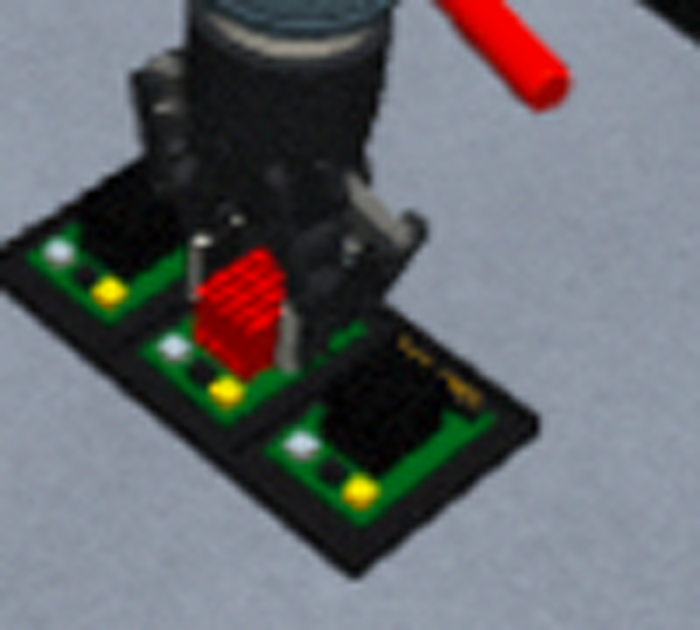

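The pads flank the sink and are clear of the neighbours, and there's no contact force. Closing.

Call:
{"method": "step_arm", "body": {
  "targets": "0 0 0 0 0 0; 0 0 0 0 0 0; 0 0 0 0 0 0; 0 0 0 0 0 0; 0 0 0 0 0 0",
  "grip": 0
}}

```text
time_s: 5.45
eef_pos: [0.5415, -0.2547, 0.0138]
eef_rot: [0.0, -0.064, 0.998, -0.0]
wrist_force: [0.0, -0.4, 5.6]
opening: 0.34
```

Call:
{"method": "step_arm", "body": {
  "targets": "0 0 -3 0 0 0; 0 0 -8 0 0 0; 0 0 -18 0 0 0; 0 0 -30 0 0 0; 0 0 -50 0 0 0; 0 0 -70 0 0 0; 0 0 -90 0 0 0; 0 0 -100 0 0 0"
}}

```text
time_s: 6.45
eef_pos: [0.5419, -0.255, 0.1156]
eef_rot: [0.001, -0.064, 0.998, -0.001]
wrist_force: [-0.3, -0.0, -1.5]
opening: 0.341
```

```bash
python3 - <<'E'
from h import *
plan(.5546,.2888,.16,85.4); d=snap('wrist','w5');snap('side','s5'); crop('s5',300,140,440,300,4)
E
```

```text
goal [0.5546, 0.2888, 0.16, 85.4] t 6.45 p [ 0.5419 -0.255   0.1156] shift [-82.2 537.6 -45.3] dist 545.7 turn [-0.0017  0.0023  0.2085] open 0.341 q [-0.64  0.36  1.64  0.    1.14 -2.34] F [-0.27 -0.02 -1.48]
```

View pics/w5.png

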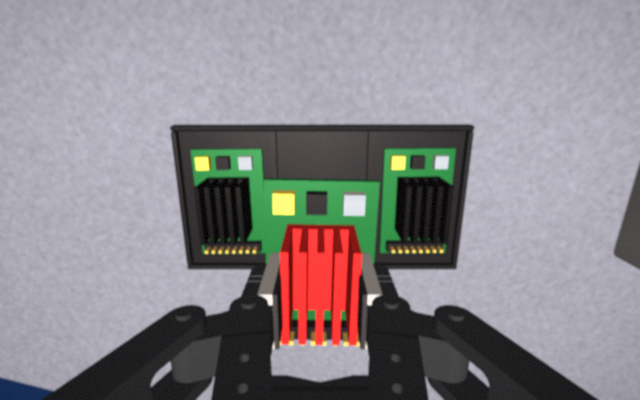

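View pics/s5_c300_140.png

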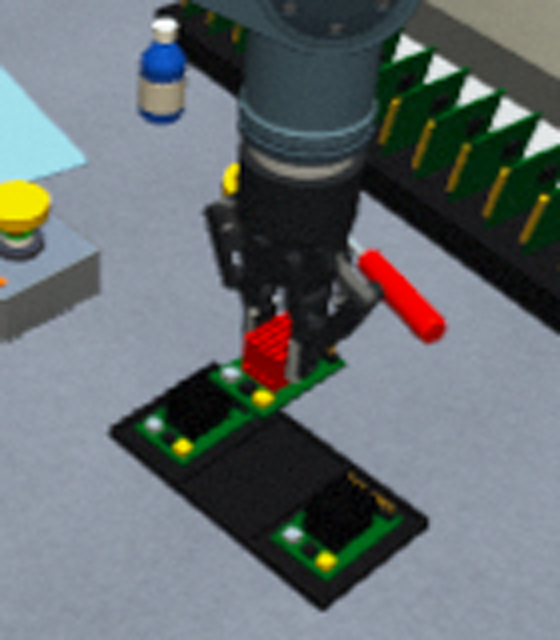

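```bash
python3 - <<'E'
from h import *
d=load('w5'); o=ctrl.get_obs(); r=rot(o['eef_rot']);p=np.array(o['eef_pos'])
for n,l,z in[('board',[(263,180),(380,180)],.1098),('sink-',[(290,227),(354,226)],.1398),('sink+',[(280,344),(360,346)],.1398)]:
    P=np.array([at(d,u,v,z) for u,v in l]); print(n,r.inv().apply(P-p).round(4).tolist())
E
```

```text
board [[0.0402, -0.0252, 0.0053], [0.0402, 0.0255, 0.0051]]
sink- [[0.0298, -0.0114, -0.0248], [0.0302, 0.0117, -0.0248]]
sink+ [[-0.0206, -0.0168, -0.0246], [-0.0215, 0.0155, -0.0247]]
```

The grasp is firm and level. The board edge sits 40.2 mm from the TCP and ±25 mm across, so the module is centred on the TCP. I'll rise and carry it over the console.

Call:
{"method": "step_arm", "body": {
  "targets": "0 0 -25 0 0 0; -4 25 -50 0 0 0; -9 60 -70 0 0 0.02; -16 105 -70 0 0 0.04; -24 155 -70 0 0 0.06; -32 208 -70 0 0 0.08; -40 262 -70 0 0 0.1; -48 316 -70 0 0 0.12"
}}

```text
time_s: 7.55
eef_pos: [0.5476, 0.0668, 0.1825]
eef_rot: [-0.001, -0.004, 1.0, 0.0]
wrist_force: [1.0, -0.2, -1.2]
opening: 0.344
```

```bash
python3 - <<'E'
from h import *
plan(.5546,.2888,.16,85.4)
E
```

```text
goal [0.5546, 0.2888, 0.16, 85.4] t 7.55 p [0.5476 0.0668 0.1825] shift [ -8.6 221.9  22.5] dist 223.2 turn [ 0.0001 -0.0013  0.0875] open 0.344 q [-0.09  0.18  1.71 -0.    1.25 -1.67] F [ 0.98 -0.19 -1.24]
```

Call:
{"method": "step_arm", "body": {
  "targets": "-1 40 2 0 0 0.02; -3 85 6 0 0 0.04; -5 130 10 0 0 0.06; -7 170 15 0 0 0.07; -8 200 20 0 0 0.08; -8 215 22 0 0 0.08; -8 218 22 0 0 0.08; -8 218 22 0 0 0.08"
}}

```text
time_s: 8.55
eef_pos: [0.5546, 0.2824, 0.1612]
eef_rot: [-0.0, 0.036, 0.999, -0.0]
wrist_force: [0.2, -0.4, -1.3]
opening: 0.337
```

```bash
python3 - <<'E'
from h import *
plan(.5546,.2888,.06,85.4);snap('wrist','w6'); snap('scene','c6'); crop('c6',290,190,440,360,3.4)
E
```

```text
goal [0.5546, 0.2888, 0.06, 85.4] t 8.55 p [0.5546 0.2824 0.1612] shift [  0.5   6.4 101.2] dist 101.4 turn [-0.0005 -0.0001  0.0082] open 0.337 q [ 0.28  0.35  1.54 -0.    1.25 -1.22] F [ 0.15 -0.4  -1.26]
```

View pics/w6.png

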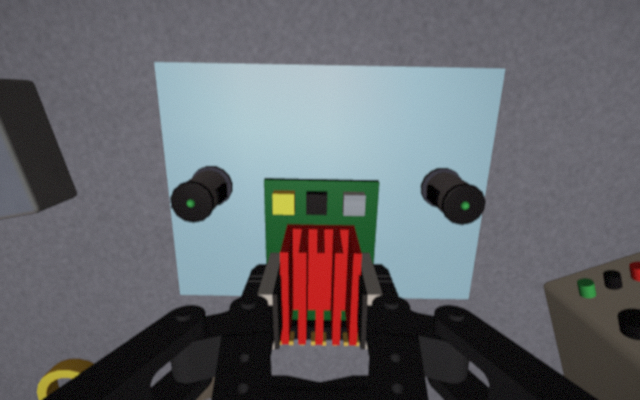

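View pics/c6_c290_190.png

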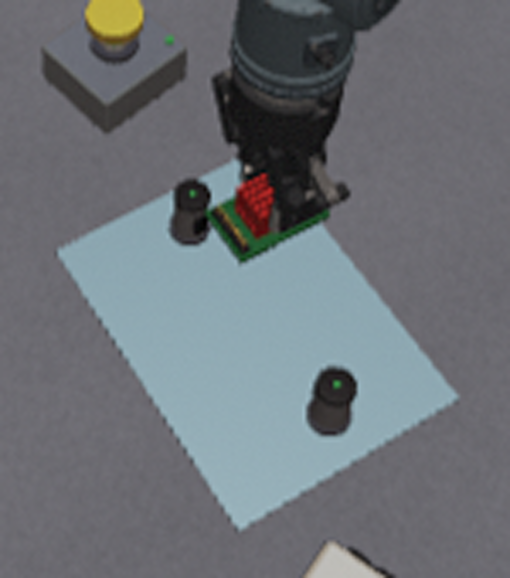

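```bash
python3 - <<'E'
from h import *
d=load('w6')
P=np.array([at(d,u,v,.057) for u,v in[(192,202),(462,204)]]); v=P[1]-P[0]
print(P,P.mean(0),np.linalg.norm(v),np.degrees(np.arctan2(v[1],v[0])))
E
```

```text
[[0.54720212 0.1884115  0.057     ]
 [0.56331135 0.38578512 0.057     ]] [0.55525673 0.28709831 0.057     ] 0.1980299322411408 85.3339772970934
```

The wrist view agrees: midpoint (0.5553, 0.2871), 85.3°. All three cameras are within 2 mm. I'll lower it slowly.

Call:
{"method": "step_arm", "body": {
  "targets": "0 6 20 0 0 0.01; 0 6 40 0 0 0.01; 0 6 60 0 0 0.01; 0 6 80 0 0 0.01; 0 6 100 0 0 0.01; 0 6 115 0 0 0.01; 0 6 125 0 0 0.01; 0 6 132 0 0 0.01"
}}

```text
time_s: 9.65
eef_pos: [0.5551, 0.2892, 0.0289]
eef_rot: [0.0, 0.041, 0.999, 0.0]
wrist_force: [0.1, -0.1, -1.2]
opening: 0.338
```

```bash
python3 - <<'E'
from h import *
plan(.5549,.2882,.0118,85.4)
E
```

```text
goal [0.5549, 0.2882, 0.0118, 85.4] t 9.65 p [0.5551 0.2892 0.0289] shift [ 0.1 -1.  17.1] dist 17.1 turn [ 0.      0.0001 -0.0015] open 0.338 q [ 0.29  0.53  1.59 -0.    1.02 -1.2 ] F [ 0.11 -0.06 -1.16]
```

Call:
{"method": "step_arm", "body": {
  "targets": "0 -1 4 0 0 0; 0 -1 7 0 0 0; 0 -1 10 0 0 0; 0 -1 12 0 0 0; 0 -1 14 0 0 0; 0 -1 15.5 0 0 0; 0 -1 16.5 0 0 0; 0 -1 16.5 0 0 0"
}}

```text
time_s: 10.65
eef_pos: [0.5549, 0.2882, 0.0127]
eef_rot: [-0.0, 0.041, 0.999, -0.0]
wrist_force: [-0.2, -0.2, -1.1]
opening: 0.343
```

Call:
{"method": "step_arm", "body": {
  "targets": "0 0 0.5 0 0 0; 0 0 1 0 0 0; 0 0 1 0 0 0"
}}

```text
time_s: 11.02
eef_pos: [0.5549, 0.2882, 0.0118]
eef_rot: [0.0, 0.041, 0.999, 0.0]
wrist_force: [1.1, 0.1, -0.6]
opening: 0.338
```

Call:
{"method": "step_arm", "body": {
  "targets": "0 0 0.5 0 0 0; 0 0 1 0 0 0; 0 0 1 0 0 0"
}}

```text
time_s: 11.4
eef_pos: [0.555, 0.2882, 0.0118]
eef_rot: [0.0, 0.041, 0.999, -0.0]
wrist_force: [-5.2, -2.3, 8.2]
opening: 0.337
```

```bash
python3 - <<'E'
from h import *
plan(.5549,.2882,.0118,85.4);snap('side','s7'); crop('s7',230,130,350,230,6)
E
```

```text
goal [0.5549, 0.2882, 0.0118, 85.4] t 11.4 p [0.555  0.2882 0.0118] shift [ 0.1 -0.   0. ] dist 0.1 turn [-0.0001  0.     -0.0014] open 0.337 q [ 0.29  0.56  1.6  -0.    0.99 -1.2 ] F [-5.25 -2.29  8.19]
```

View pics/s7_c230_130.png

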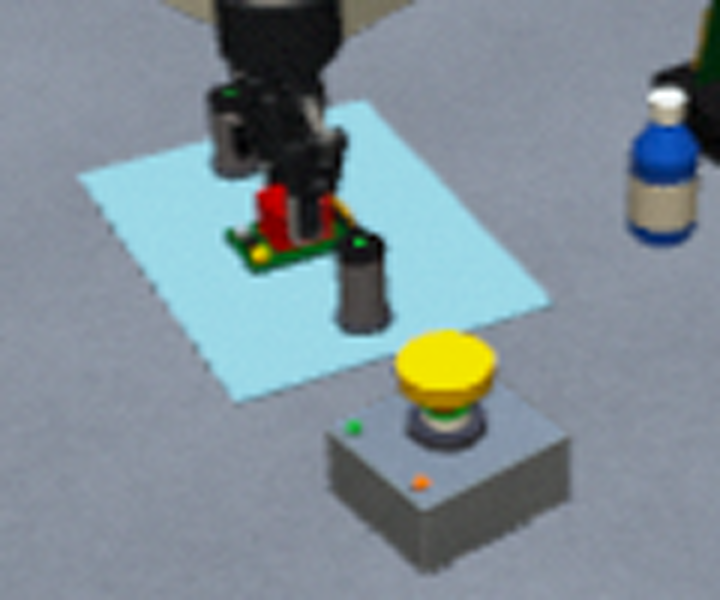

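The module is in contact with the mat at the expected height, with 8 N of push. I'll relieve that and open the jaws.

Call:
{"method": "step_arm", "body": {
  "targets": "0 0 -0.7 0 0 0; 0 0 -0.7 0 0 0"
}}

```text
time_s: 11.7
eef_pos: [0.555, 0.2882, 0.0118]
eef_rot: [0.0, 0.041, 0.999, 0.0]
wrist_force: [-2.7, -1.0, 4.9]
opening: 0.342
```

Call:
{"method": "step_arm", "body": {
  "targets": "0 0 0 0 0 0; 0 0 0 0 0 0; 0 0 0 0 0 0; 0 0 0 0 0 0",
  "grip": 60
}}

```text
time_s: 12.2
eef_pos: [0.5549, 0.2882, 0.0114]
eef_rot: [-0.0, 0.041, 0.999, -0.0]
wrist_force: [1.0, -0.2, -0.6]
opening: 0.604
```

Call:
{"method": "step_arm", "body": {
  "targets": "0 0 -5 0 0 0; 0 0 -15 0 0 0; 0 0 -30 0 0 0; 0 0 -55 0 0 0; 0 0 -85 0 0 0; 0 0 -115 0 0 0; 0 0 -145 0 0 0; 0 0 -170 0 0 0"
}}

```text
time_s: 13.2
eef_pos: [0.5553, 0.2884, 0.1844]
eef_rot: [0.001, 0.041, 0.999, 0.0]
wrist_force: [-0.1, 0.1, 0.5]
opening: 0.601
```

```bash
python3 - <<'E'
from h import *
plan(.5044,.021,.16,85.4);snap('side','s8'); crop('s8',230,130,350,230,6);snap('wrist','w8')
E
```

```text
goal [0.5044, 0.021, 0.16, 85.4] t 13.2 p [0.5553 0.2884 0.1844] shift [  29.  -270.6   24.1] dist 273.3 turn [ 0.0009  0.0024 -0.0014] open 0.601 q [ 0.29  0.33  1.52 -0.    1.29 -1.2 ] F [-0.08  0.11  0.49]
```

View pics/s8_c230_130.png

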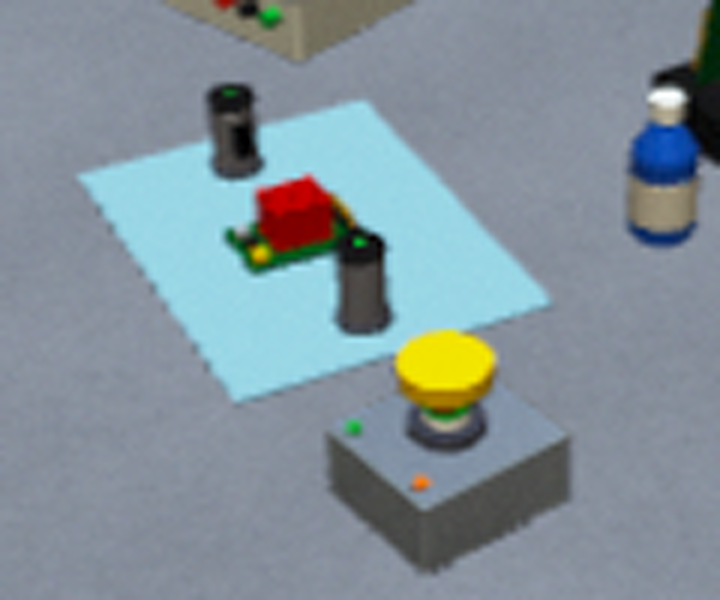

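View pics/w8.png

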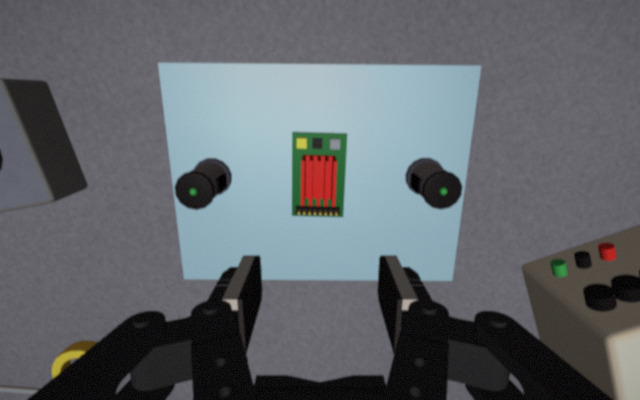

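The module lies flat and centred: board centre is at column 319, and the midpoint of the pillar feet is about 319.5. Next I'll shut the fingers and go above the plunger.

Call:
{"method": "step_arm", "body": {
  "targets": "3 -25 0 0 0 0; 7 -65 4 0 0 0; 12 -110 8 0 0 0; 17 -155 12 0 0 0; 22 -200 16 0 0 0; 26 -240 20 0 0 0; 29 -265 24 0 0 0; 29 -270 24 0 0 0",
  "grip": 0
}}

```text
time_s: 14.3
eef_pos: [0.503, 0.0203, 0.1567]
eef_rot: [-0.001, 0.042, 0.999, 0.0]
wrist_force: [-0.5, 0.8, -0.1]
opening: -0.003
```

Call:
{"method": "step_arm", "body": {
  "targets": "0 0 5 0 0 0; 0 0 12 0 0 0; 0 0 20 0 0 0; 0 0 26 0 0 0; 0 0 30 0 0 0; 0 0 30 0 0 0"
}}

```text
time_s: 15.05
eef_pos: [0.5037, 0.0216, 0.1271]
eef_rot: [-0.0, 0.041, 0.999, 0.0]
wrist_force: [-0.6, 0.2, 0.1]
opening: 0.001
```

```bash
python3 - <<'E'
from h import *
plan(.5044,.021,.096,85.4);snap('side','s9'); crop('s9',240,130,360,230,6);snap('wrist','w9');snap('scene','c9'); crop('c9',270,140,390,240,6)
E
```

```text
goal [0.5044, 0.021, 0.096, 85.4] t 15.05 p [0.5037 0.0216 0.1271] shift [-0.8 -0.5 31.1] dist 31.1 turn [ 0.     -0.0007 -0.0014] open 0.001 q [-0.19  0.15  1.87 -0.    1.12 -1.68] F [-0.56  0.24  0.14]
```

View pics/s9_c240_130.png

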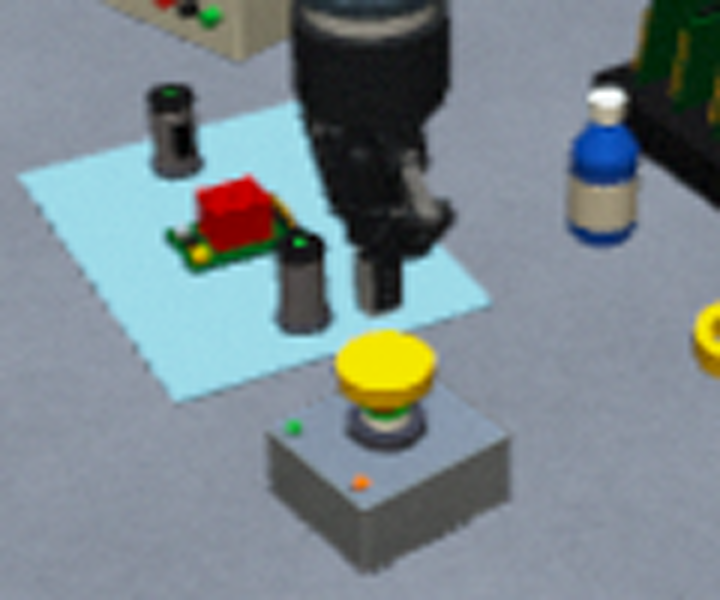

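View pics/w9.png

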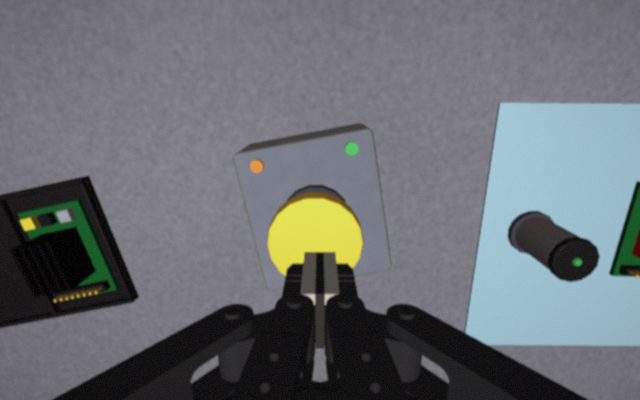

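View pics/c9_c270_140.png

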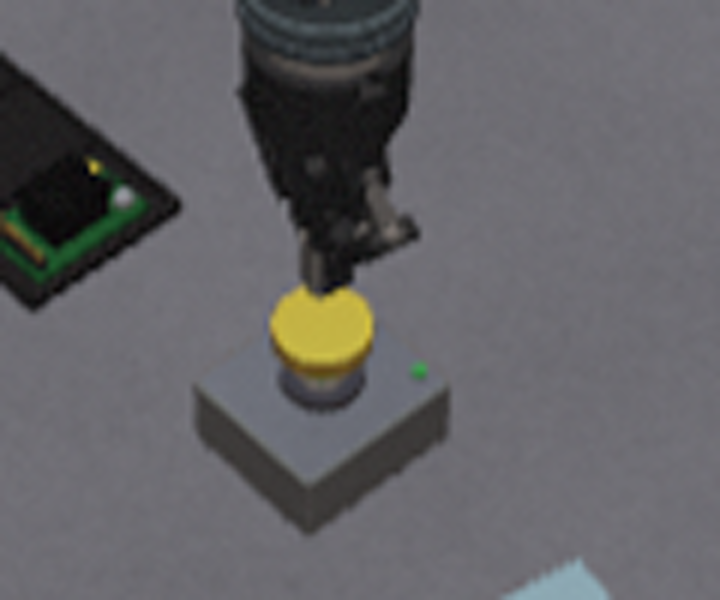

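The shut fingertips are centred above the cap (cap centre column about 315, fingers 319; about 3 mm off at most). I'll press in stages, starting with roughly 4 mm.

Call:
{"method": "step_arm", "body": {
  "targets": "-1 -1 8 0 0 0; -1 -1 16 0 0 0; -1 -1 23 0 0 0; -1 -1 28 0 0 0; -1 -1 31 0 0 0; -1 -1 33 0 0 0; -1 -1 35 0 0 0; -1 -1 35 0 0 0"
}}

```text
time_s: 16.2
eef_pos: [0.5048, 0.0204, 0.0927]
eef_rot: [-0.0, 0.041, 0.999, -0.0]
wrist_force: [-3.5, 0.9, 6.4]
opening: -0.001
```

```bash
python3 - <<'E'
from h import *
plan(.5044,.021,.086,85.4)
E
```

```text
goal [0.5044, 0.021, 0.086, 85.4] t 16.2 p [0.5048 0.0204 0.0927] shift [0.4 0.6 6.7] dist 6.8 turn [-0.     -0.0002 -0.0014] open -0.001 q [-0.19  0.2   1.89 -0.    1.05 -1.68] F [-3.53  0.89  6.43]
```

At 3.3 mm down the force is 6.4 N; the spring predicts about 6 N, so they agree. On to half way.

Call:
{"method": "step_arm", "body": {
  "targets": "0 0 1.5 0 0 0; 0 0 3 0 0 0; 0 0 4.5 0 0 0; 0 0 5.5 0 0 0; 0 0 6.5 0 0 0; 0 0 6.5 0 0 0; 0 0 6.5 0 0 0"
}}

```text
time_s: 17.08
eef_pos: [0.5048, 0.0204, 0.0867]
eef_rot: [-0.0, 0.041, 0.999, -0.0]
wrist_force: [-4.8, 0.2, 9.3]
opening: -0.0
```

```bash
python3 - <<'E'
from h import *
plan(.5044,.021,.086,85.4);snap('side','s10'); crop('s10',260,160,350,230,8);snap('scene','c10');snap('wrist','w10')
print(ctrl.get_obs()['wrist_force'])
E
```

```text
goal [0.5044, 0.021, 0.086, 85.4] t 17.07 p [0.5048 0.0204 0.0867] shift [0.4 0.5 0.7] dist 1.0 turn [-0.0001 -0.0002 -0.0013] open -0.0 q [-0.19  0.21  1.89 -0.    1.04 -1.68] F [-4.77  0.24  9.31]
[-5.02560946  0.32164733  8.81411174]
```

View pics/s10_c260_160.png

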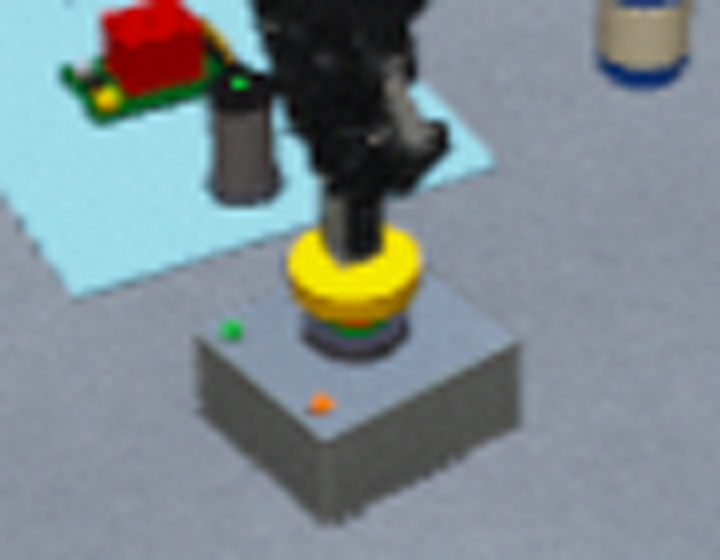

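View pics/c10.png

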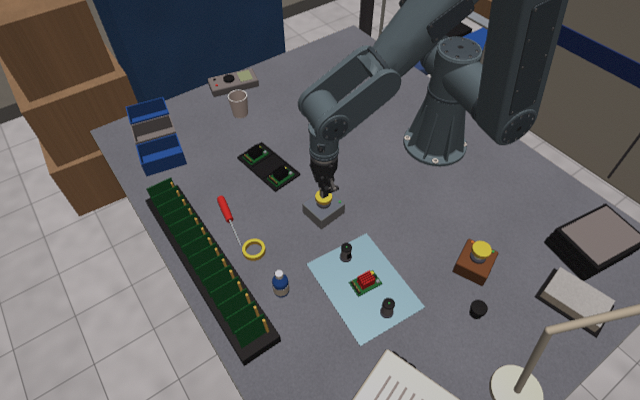

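The white band has sunk and the green band is going into the collar: depth about 9.3 mm at about 9 N (the spring predicts 9.6 N). I'll add a small trim and a hold, then hand in.

Call:
{"method": "step_arm", "body": {
  "targets": "0 0 0.5 0 0 0; 0 0 0.5 0 0 0; 0 0 0.5 0 0 0; 0 0 0.5 0 0 0; 0 0 0.5 0 0 0"
}}

```text
time_s: 17.85
eef_pos: [0.5048, 0.0204, 0.0862]
eef_rot: [-0.0, 0.041, 0.999, -0.0]
wrist_force: [-4.4, -0.1, 9.0]
opening: -0.0
```

```bash
python3 - <<'E'
from h import *
plan(.5044,.021,.086,85.4); print(ticket.hand_in()); plan(.5044,.021,.086,85.4)
E
```

```text
goal [0.5044, 0.021, 0.086, 85.4] t 17.85 p [0.5048 0.0204 0.0862] shift [0.4 0.5 0.2] dist 0.7 turn [-0.0001 -0.0002 -0.0013] open -0.0 q [-0.19  0.21  1.89 -0.    1.03 -1.68] F [-4.36 -0.09  8.99]
the job is handed in; nothing more can be done
None
the job is handed in; nothing more can be done
```

The red module is on the mat midway between the pillars, and I handed the job in with the plunger held about half way down; `hand_in()` reports no verdict.

- **Module:** I took it from the middle bay by its heat sink, set it down slowly and let go. In the wrist picture afterwards it lies flat and lined up with the pillars. Its board centre is within about 1 mm of the midpoint along their line. I did not remeasure its position across the line or its angle after release. The three cameras had agreed on the gate position to within about 2 mm.
- **Plunger:** I pressed it with the shut fingertips. The last reading had the TCP at z = 0.0862 m, so the plunger is about 9.8 mm down, with about 9 N vertical force against the roughly 9.9 N the spring should give. There was also a sideways force of 4–5 N, probably friction. The side picture shows the white band sunk and the green band entering the collar.
- **Rest of the scene:** In the last overview picture I saw nothing else moved. The run took 17.9 s of the 51 s allowed.

No check failed. The closest thing to a disagreement was about 4 mm between the first camera estimates of the tray position, which the wrist camera settled.

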